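# Touch off the oblong-cup pastry mould on the bakery bench

### The job

Before the filling robot can work on the bright aluminium pastry mould with the four oblong cups, touch it off at its three coloured studs: with the fingers closed, rest the fingertips gently on top of the blue stud for about half a second, then the yellow stud, then the red one, and lift clear at the end. Do not push the mould out of place, and leave the dark round-cup mould beside it alone, although it carries the same three colours.

Things in the scene. Friction and masses are not known exactly. Their poses are not given: they have to be found in the camera images.
- blue_stud: Blue plastic stud, upright cylinder 26 mm across, 12 mm tall, on the aluminium mould; origin at the centre of its flat TOP face, 40 mm above the bench, z up. Rigid: it does not give when touched. The mould: a loose bright aluminium plate 230 x 160 x 28 mm, 1.3 to 2.1 kg, four oblong cups 24 x 112 mm, flat on the bench left or right of centre, turned any way.
- yellow_stud: Yellow plastic stud, same shape and size, on the same mould; origin at the centre of its top face, 40 mm above the bench. Blue and yellow stand at the two corners of one short side of the mould, 110 mm apart. Loose things and neighbours near the mould are lower than 120 mm.
- red_stud: Red plastic stud, same shape and size, on the same mould, at the middle of the opposite short side, 198 mm from each of the other two; origin at the centre of its top face, 40 mm above the bench.
- round_mould: The other mould, to be left alone: a loose dark steel plate 230 x 160 x 28 mm with six round cups 40 mm across and the same blue, yellow and red studs (tops 40 mm above the bench). Origin at the centre of its underside, z up; it lies 330 to 400 mm from the aluminium mould, across the robot's centre line, turned any way.

How it is judged:
By the outcome, as a careful person would: the job done as asked, in the order asked, and still so for the second after the job is handed in, with the robot touching nothing.
It also fails if it takes over 43 s, if anything falls off the work surface, if the arm or the gripper's body presses on something with over 40 N, if the wrist force passes 120 N, or if a joint passes its speed limit or range.

### The arm

A 7-joint arm with a two-finger parallel gripper is mounted at the origin on the work surface. World frame = base frame: x ahead of the robot, y to its left, z up, the work surface at z = 0. Lengths are in m, angles in rad, forces in N, time in s.
With the tool pointing down it reaches from about 0.425 to 0.95 m from the base axis. Payload 4.7 kg.
Tool frame: the origin (TCP) lies between the finger pads; the fingertips stand 17 mm ahead of it and the grasp point (between the pads) lies 2 mm behind it; z points along the fingers, y is the line along which they close (so a half turn about z gives the same grasp; the last joint's range is limited). The gripper opens to 87 mm and grips with 3 to 60 N. Pads are 19 mm wide; open, the fingers measure 117 mm over their backs; the gripper's body (75 mm by 190 mm) begins 51 mm behind the grasp point.
Start: joints at [1.315, 0.469, -0.049, 1.532, 0.024, 1.141, -0.082], TCP at [0.152, -0.658, 0.24] pointing down, gripper open.
Joint ranges: [-2.59, 2.59], [-0.33, 1.99], [-1.39, 1.29], [0.1, 2.45], [-1.04, 4.18], [0.21, 1.99], [-2.66, 2.66]. Speed limits (rad/s): [2.57, 2.57, 3.14, 3.14, 3.14, 3.14, 3.14].

### API

Orientations are given as a unit quaternion [w, x, y, z].
In Python, from rig import bot gives the robot as it stands.
- The arm moves only by the shell command python3 -m creep 'ROWS' [FORCE]. ROWS is JSON, a list of rows, each an object with "delta_pos": the shift along the tool's x, y, z in m, a list of three; "rot": the turn, a rotation vector about the tool's x, y, z in rad, a list of three; "jaw": the finger opening in m, from 0 to 0.087. A call has 1 to 8 rows; each row is the pose to reach, as a shift and turn from the pose commanded when the call began, along the tool's axes at that moment; what a row does not reach only later rows make up. A row lasts 1/8 s, in which the tool goes at most 62.5 mm and 10.7 degrees, less where a joint would pass 70% of its speed; a pose out of reach is approached as far as the arm can. A call with a gripper value outside its range is refused whole. The fingers move at their own pace and stop on an object; FORCE is the grip in N (left out, the last holds). Time passes only in rows, so rows that repeat a pose let the fingers close. It gives the time, the measured TCP pose, the force, the opening and the grip force at its end, in the units of the state.
- bot.sense(): the state, without advancing time (a new reading comes with each control period).
- bot.get_image(name): name is "scene" or "top" or "wrist"; returns the picture (400x640x3 uint8, red, green, blue); there is no depth.
- bot.camera_model(name): a dict with "camera_matrix" (3x3 intrinsics, pixels), "extrinsics" (4x4, takes a point from camera to world coordinates); the wrist camera has in their place "hand_eye" (4x4, takes a point from camera to tool coordinates, whose origin is the TCP and whose axes are the flange's). Camera axes: x right, y down, z forward; pixel columns grow to the right and rows downward; lengths in m; the calibration is good to about 2 mm. A picture is of the moment at which its call begins: read the wrist's pose just before it. camera_model takes no time and is no camera call.
- bot.finish_job(): hands the job in; it is judged then, once.
Trained networks look in the newest picture that a camera, given by its name, has taken for a name from the list of things; names that differ only in an ending like _2 or _b are one class to them, and where a whole thing is asked for, a point or a joint stands for the part that bears it (a point fixed in the world has none). Each returns a list of dicts, best first, with "p" (0 to 1); they miss things now and then, are a little off and sometimes report something else, mostly with a low value. They report only what shows in the picture. A call takes as long as a camera call.
- bot.search_frame(label, camera): "point" ([column, row] as shares, 0 to 1, of the picture: columns of its width, rows of its height, amid what is visible of it).
The state is a dict: "clock": time; "joint_pos": joint angles; "joint_vel": joint speeds; "joint_efforts": joint torques, N m; "tcp_pos": TCP position; "ee_rot": TCP orientation; "contact_force": force on the tool from outside, world axes, zero at the start; "moment": the same for the moment, N m; "gripper_width": opening from 0.0 (shut) to 1.0 (fully open); "grip_force": force on a finger pad.
Only numpy, scipy, OpenCV 4.12 (cv2) and the standard library are available. Lean on these libraries where they do the work, as an engineer would, in place of code of your own. Each camera call takes 0.05 s, during which the arm holds its last target. There are 200 camera calls.

## Working session

There is one attempt and no reset: what is moved stays moved. The work goes in short steps, Python scripts to look and compute and a shell command to move; the robot and the scene stay as the last step left them, time stands still between calls to the robot, and variables do not carry over. Pictures are saved under pics/ and viewed, at most 10 in all, crops included, and the job is handed in when it is done.

```bash
mkdir -p pics; cat > h.py <<'E'
import numpy as np,cv2
from rig import bot
from scipy.spatial.transform import Rotation as R
def pose():
    s=bot.sense();q=s['ee_rot'];return s,np.array(s['tcp_pos']),R.from_quat([q[1],q[2],q[3],q[0]]).as_matrix()
def ray(name,pt,z=0.04,P=None):
    m=bot.camera_model(name);K=np.array(m['camera_matrix'])
    if name=='wrist':
        T=np.eye(4);T[:3,:3]=P[1];T[:3,3]=P[0];E=T@np.array(m['hand_eye'])
    else:E=np.array(m['extrinsics'])
    d=E[:3,:3]@np.linalg.solve(K,[pt[0],pt[1],1]);o=E[:3,3]
    return o+d*(z-o[2])/d[2]
E
python3 - <<'E'
from h import *
s,p,Rm=pose();print(s['clock'],p,Rm.round(3),s['contact_force'])
im=bot.get_image('top');cv2.imwrite('pics/top.png',im[:,:,::-1])
for n in ['blue_stud','yellow_stud','red_stud','round_mould']:
    for d in bot.search_frame(n,'top')[:4]:
        px=np.array(d['point'])*[640,400];print(n,round(d['p'],2),px.round(),ray('top',px).round(3))
E
```

```text
0.0 [ 0.15167415 -0.65715053  0.23849286] [[ 0.974  0.225 -0.   ]
 [ 0.225 -0.974  0.002]
 [-0.    -0.002 -1.   ]] [-0.15363803 -0.22506438  0.21899179]
red_stud 0.6 [437. 226.] [ 0.487 -0.275  0.04 ]
round_mould 0.87 [227. 192.] [0.56  0.177 0.04 ]
```

View pics/top.png

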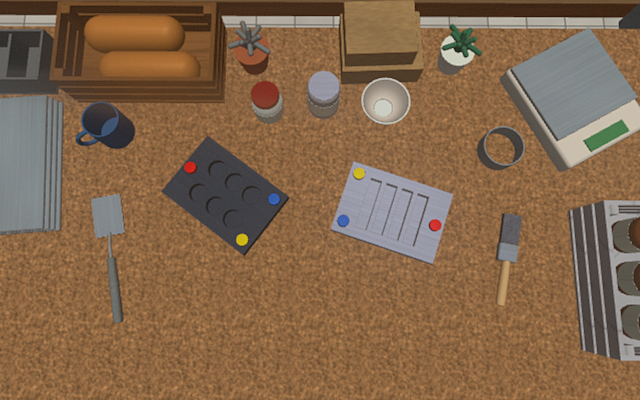

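The aluminium mould is on the right, with yellow at about (359,173), blue (343,221) and red (435,225). The dark mould is on the left and must be left alone. I'll refine these positions by colour.

```bash
cat >> h.py <<'E'
def seg(im,c):
    h=cv2.cvtColor(im,cv2.COLOR_RGB2HSV).astype(int);H,S,V=h[...,0],h[...,1],h[...,2]
    m=(S>150)&(V>90)&{'blue':(H>100)&(H<125),'yellow':(H>22)&(H<35),'red':(H<6)|(H>174)}[c]
    n,_,st,ce=cv2.connectedComponentsWithStats(m.astype(np.uint8))
    return [(ce[i],st[i]) for i in range(1,n) if st[i][4]>40]
E
python3 - <<'E'
from h import *
im=cv2.imread('pics/top.png')[:,:,::-1].copy()
s,p,Rm=pose()
for c in ['blue','yellow','red']:
    for ce,st in seg(im,c):
        if 320<ce[0]<460 and 150<ce[1]<270:
            w=ray('top',ce);print(c,ce.round(1),st[2:],w.round(4),'tool delta',(Rm.T@(w-p)).round(4))
E
```

```text
blue [342.8 220.3] [11 11 93] [ 0.4995 -0.0744  0.04  ] tool delta [ 0.47   -0.4897  0.1995]
yellow [358.6 173.1] [11 11 97] [ 0.6035 -0.1095  0.04  ] tool delta [ 0.5634 -0.4322  0.1994]
red [434.7 224.8] [ 12  11 103] [ 0.4906 -0.2713  0.04  ] tool delta [ 0.417  -0.2999  0.1993]
```

```bash
python3 -m creep '[{"delta_pos":[0.04,-0.04,0],"rot":[0,0,0],"jaw":0},{"delta_pos":[0.08,-0.083,0],"rot":[0,0,0],"jaw":0},{"delta_pos":[0.12,-0.125,0],"rot":[0,0,0],"jaw":0},{"delta_pos":[0.16,-0.167,0],"rot":[0,0,0],"jaw":0},{"delta_pos":[0.2,-0.208,0],"rot":[0,0,0],"jaw":0},{"delta_pos":[0.24,-0.25,0],"rot":[0,0,0],"jaw":0},{"delta_pos":[0.28,-0.292,0],"rot":[0,0,0],"jaw":0},{"delta_pos":[0.32,-0.333,0],"rot":[0,0,0],"jaw":0}]'
```

```text
clock: 1.25
tcp_pos: [0.3895, -0.2596, 0.2398]
ee_rot: [0.0, 0.994, 0.113, 0.0]
contact_force: [1.4, -0.3, 0.1]
gripper_width: 0.17
grip_force: 0.0
```

```bash
python3 -m creep '[{"delta_pos":[0.04,-0.042,0.01],"rot":[0,0,0],"jaw":0},{"delta_pos":[0.08,-0.083,0.03],"rot":[0,0,0],"jaw":0},{"delta_pos":[0.12,-0.125,0.05],"rot":[0,0,0],"jaw":0},{"delta_pos":[0.15,-0.157,0.07],"rot":[0,0,0],"jaw":0},{"delta_pos":[0.15,-0.157,0.08],"rot":[0,0,0],"jaw":0},{"delta_pos":[0.15,-0.157,0.08],"rot":[0,0,0],"jaw":0},{"delta_pos":[0.15,-0.157,0.08],"rot":[0,0,0],"jaw":0}]'
cat > look.py <<'E'
from h import *
import sys
s,p,Rm=pose();im=bot.get_image('wrist');cv2.imwrite('pics/%s.png'%sys.argv[1],im[:,:,::-1])
print(s['clock'],p.round(4),Rm[:,2].round(4),s['contact_force'])
for c in ['blue','yellow','red']:
    for ce,st in seg(im,c):
        w=ray('wrist',ce,.04,(p,Rm));print(c,ce.round(1),st[2:],w.round(4),'tool delta',(Rm.T@(w-p)).round(4))
E
python3 look.py w1
```

```text
clock: 2.12
tcp_pos: [0.4994, -0.0762, 0.16]
ee_rot: [0.0, 0.994, 0.112, 0.0]
contact_force: [-0.6, -0.2, 0.2]
gripper_width: 0.004
grip_force: 0.0
2.125 [ 0.4994 -0.0762  0.16  ] [ 5.e-04 -9.e-04 -1.e+00] [-0.62878827 -0.24279367  0.1778288 ]
blue [161.3 108.5] [ 28  30 655] [0.5451 0.0746 0.04  ] tool delta [ 0.078  -0.137   0.1199]
blue [316.2 201.6] [25 18 44] [ 0.4922 -0.0735  0.04  ] tool delta [-0.0065 -0.0043  0.12  ]
yellow [390.4  88.7] [ 29  32 334] [ 0.604  -0.1126  0.04  ] tool delta [0.0939 0.0587 0.1201]
yellow [ 84.7 187.2] [ 28  28 556] [0.4581 0.1399 0.04  ] tool delta [ 0.0078 -0.2199  0.1198]
red [512. 246.] [ 24  23 291] [ 0.4899 -0.2735  0.04  ] tool delta [-0.0532  0.1902  0.1202]
```

View pics/w1.png

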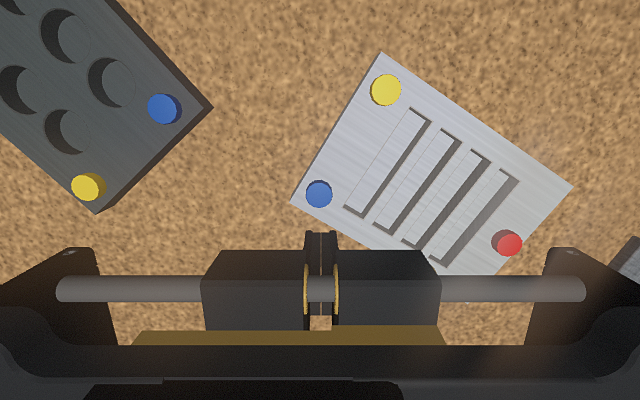

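The wrist view shows the aluminium mould's blue stud at about (319,192), yellow (386,89) and red (508,242). My mask only caught the stud rims, so I'll loosen the threshold.

```bash
sed -i 's/S>150/S>110/; s/H<6)/H<8)/; s/H>100)&(H<125)/H>98)\&(H<125)/' h.py
python3 - <<'E'
from h import *
s,p,Rm=pose();im=cv2.imread('pics/w1.png')[:,:,::-1].copy()
for c in ['blue','yellow','red']:
    for ce,st in seg(im,c):
        if ce[0]>250: w=ray('wrist',ce,.04,(p,Rm));print(c,ce.round(1),st,w.round(4),'tool delta',(Rm.T@(w-p)).round(4))
for px in [(319,192),(386,89),(508,242)]:
    w=ray('wrist',px,.04,(p,Rm));print(px,w.round(4),(Rm.T@(w-p)).round(4))
E
```

```text
blue [318.5 194.7] [306 183  26  25 522] [ 0.4995 -0.0741  0.04  ] tool delta [ 0.0003 -0.0021  0.1202]
yellow [385.8  89.4] [371  74  30  32 722] [ 0.6029 -0.1091  0.04  ] tool delta [0.0934 0.055  0.1203]
red [509.2 244.7] [497 232  25  25 446] [ 0.4908 -0.2703  0.04  ] tool delta [-0.0518  0.1873  0.1203]
(319, 192) [ 0.5022 -0.074   0.04  ] [ 0.003  -0.0016  0.1202]
(386, 89) [ 0.6032 -0.1091  0.04  ] [0.0937 0.0551 0.1203]
(508, 242) [ 0.4932 -0.268   0.04  ] [-0.0489  0.1855  0.1203]
```

```bash
python3 -m creep '[{"delta_pos":[0.001,-0.002,0.03],"rot":[0,0,0],"jaw":0},{"delta_pos":[0.001,-0.002,0.065],"rot":[0,0,0],"jaw":0},{"delta_pos":[0.001,-0.002,0.09],"rot":[0,0,0],"jaw":0},{"delta_pos":[0.001,-0.002,0.097],"rot":[0,0,0],"jaw":0},{"delta_pos":[0.001,-0.002,0.099],"rot":[0,0,0],"jaw":0},{"delta_pos":[0.001,-0.002,0.1],"rot":[0,0,0],"jaw":0},{"delta_pos":[0.001,-0.002,0.1],"rot":[0,0,0],"jaw":0}]'
```

```text
clock: 3.05
tcp_pos: [0.5007, -0.0726, 0.0604]
ee_rot: [0.0, 0.994, 0.113, 0.001]
contact_force: [-0.1, -0.2, 0.6]
gripper_width: 0.004
grip_force: 0.0
```

```bash
python3 -m creep '[{"delta_pos":[0,0,0.001],"rot":[0,0,0],"jaw":0},{"delta_pos":[0,0,0.002],"rot":[0,0,0],"jaw":0}]'; python3 -m creep '[{"delta_pos":[0,0,0.0005],"rot":[0,0,0],"jaw":0},{"delta_pos":[0,0,0.001],"rot":[0,0,0],"jaw":0}]'
```

```text
clock: 3.3
tcp_pos: [0.5003, -0.0724, 0.0577]
ee_rot: [0.0, 0.994, 0.113, 0.0]
contact_force: [-0.0, -0.0, 0.3]
gripper_width: 0.004
grip_force: 0.0
clock: 3.55
tcp_pos: [0.5002, -0.0724, 0.0574]
ee_rot: [0.0, 0.994, 0.113, -0.0]
contact_force: [-3.1, -0.2, 12.1]
gripper_width: 0.007
grip_force: 6.1
```

```bash
python3 -m creep '[{"delta_pos":[0,0,-0.0003],"rot":[0,0,0],"jaw":0},{"delta_pos":[0,0,-0.0003],"rot":[0,0,0],"jaw":0},{"delta_pos":[0,0,-0.0003],"rot":[0,0,0],"jaw":0}]'
```

```text
clock: 3.92
tcp_pos: [0.5002, -0.0724, 0.0574]
ee_rot: [0.0, 0.994, 0.113, 0.0]
contact_force: [-1.5, -1.0, 6.1]
gripper_width: 0.004
grip_force: 3.2
```

```bash
python3 -m creep '[{"delta_pos":[0,0,0],"rot":[0,0,0],"jaw":0},{"delta_pos":[0,0,0],"rot":[0,0,0],"jaw":0}]'
```

```text
clock: 4.18
tcp_pos: [0.5002, -0.0724, 0.0574]
ee_rot: [0.0, 0.994, 0.113, 0.0]
contact_force: [-1.1, -0.1, 6.4]
gripper_width: 0.004
grip_force: 3.2
```

```bash
python3 -m creep '[{"delta_pos":[0,0,0],"rot":[0,0,0],"jaw":0},{"delta_pos":[0,0,-0.015],"rot":[0,0,0],"jaw":0},{"delta_pos":[0,0,-0.06],"rot":[0,0,0],"jaw":0},{"delta_pos":[0.03,0.019,-0.08],"rot":[0,0,0],"jaw":0},{"delta_pos":[0.07,0.043,-0.08],"rot":[0,0,0],"jaw":0},{"delta_pos":[0.092,0.058,-0.08],"rot":[0,0,0],"jaw":0},{"delta_pos":[0.092,0.058,-0.08],"rot":[0,0,0],"jaw":0},{"delta_pos":[0.092,0.058,-0.08],"rot":[0,0,0],"jaw":0}]'; python3 look.py w2
```

```text
clock: 5.18
tcp_pos: [0.6017, -0.1076, 0.1368]
ee_rot: [-0.0, 0.994, 0.113, -0.001]
contact_force: [-0.5, 0.5, -0.5]
gripper_width: 0.005
grip_force: 0.0
5.175 [ 0.6017 -0.1076  0.1368] [-1.3e-03  4.0e-04 -1.0e+00] [-0.47936994  0.54587894 -0.46015094]
blue [106.4 215.4] [ 31  30 708] [0.5481 0.0731 0.04  ] tool delta [-0.0114 -0.1881  0.097 ]
yellow [323.1 201.2] [ 29  28 615] [ 0.6037 -0.1092  0.04  ] tool delta [0.0017 0.0021 0.0968]
red [451.9 332.8] [ 28  24 497] [ 0.4968 -0.2674  0.04  ] tool delta [-0.1382  0.1321  0.0969]
```

```bash
python3 -m creep '[{"delta_pos":[0.001,0.002,0.025],"rot":[0,0,0],"jaw":0},{"delta_pos":[0.001,0.002,0.055],"rot":[0,0,0],"jaw":0},{"delta_pos":[0.001,0.002,0.072],"rot":[0,0,0],"jaw":0},{"delta_pos":[0.001,0.002,0.076],"rot":[0,0,0],"jaw":0},{"delta_pos":[0.001,0.002,0.077],"rot":[0,0,0],"jaw":0},{"delta_pos":[0.001,0.002,0.078],"rot":[0,0,0],"jaw":0},{"delta_pos":[0.001,0.002,0.078],"rot":[0,0,0],"jaw":0}]'
```

```text
clock: 6.1
tcp_pos: [0.6047, -0.11, 0.0595]
ee_rot: [0.0, 0.994, 0.113, 0.001]
contact_force: [-1.0, -0.7, -0.0]
gripper_width: 0.005
grip_force: 0.0
```

```bash
python3 -m creep '[{"delta_pos":[0,0,0.0005],"rot":[0,0,0],"jaw":0},{"delta_pos":[0,0,0.001],"rot":[0,0,0],"jaw":0}]'
```

```text
clock: 6.35
tcp_pos: [0.6043, -0.11, 0.058]
ee_rot: [0.0, 0.994, 0.113, 0.0]
contact_force: [-0.4, -0.5, -0.4]
gripper_width: 0.006
grip_force: 0.0
```

```bash
python3 -m creep '[{"delta_pos":[0,0,0.0005],"rot":[0,0,0],"jaw":0},{"delta_pos":[0,0,0.0008],"rot":[0,0,0],"jaw":0},{"delta_pos":[0,0,0.0008],"rot":[0,0,0],"jaw":0}]'
```

```text
clock: 6.72
tcp_pos: [0.6043, -0.11, 0.0575]
ee_rot: [0.0, 0.994, 0.113, 0.0]
contact_force: [-1.6, 0.6, 4.2]
gripper_width: 0.006
grip_force: 2.5
```

```bash
python3 -m creep '[{"delta_pos":[0,0,0.0001],"rot":[0,0,0],"jaw":0},{"delta_pos":[0,0,0.0001],"rot":[0,0,0],"jaw":0},{"delta_pos":[0,0,0.0001],"rot":[0,0,0],"jaw":0},{"delta_pos":[0,0,0.0001],"rot":[0,0,0],"jaw":0},{"delta_pos":[0,0,0.0001],"rot":[0,0,0],"jaw":0}]'
```

```text
clock: 7.35
tcp_pos: [0.6043, -0.11, 0.0575]
ee_rot: [0.0, 0.994, 0.113, 0.0]
contact_force: [-1.9, 0.5, 6.5]
gripper_width: 0.006
grip_force: 2.9
```

```bash
python3 -m creep '[{"delta_pos":[0,0,-0.015],"rot":[0,0,0],"jaw":0},{"delta_pos":[0,0,-0.06],"rot":[0,0,0],"jaw":0},{"delta_pos":[-0.036,0.032,-0.08],"rot":[0,0,0],"jaw":0},{"delta_pos":[-0.073,0.065,-0.08],"rot":[0,0,0],"jaw":0},{"delta_pos":[-0.11,0.098,-0.08],"rot":[0,0,0],"jaw":0},{"delta_pos":[-0.146,0.13,-0.08],"rot":[0,0,0],"jaw":0},{"delta_pos":[-0.146,0.13,-0.08],"rot":[0,0,0],"jaw":0},{"delta_pos":[-0.146,0.13,-0.08],"rot":[0,0,0],"jaw":0}]'; python3 look.py w3
```

```text
clock: 8.35
tcp_pos: [0.4919, -0.269, 0.1375]
ee_rot: [0.0, 0.994, 0.113, 0.001]
contact_force: [0.9, 0.7, -0.2]
gripper_width: 0.006
grip_force: 0.0
8.35 [ 0.4919 -0.269   0.1375] [ 1.5e-03  1.0e-04 -1.0e+00] [ 0.92192184  0.66993135 -0.23096759]
blue [ 91.5 143.9] [ 32  31 726] [ 0.4994 -0.0755  0.04  ] tool delta [ 0.0508 -0.1869  0.0976]
yellow [141.   15.3] [ 35  34 974] [ 0.602  -0.1107  0.04  ] tool delta [ 0.1428 -0.1295  0.0977]
red [323.3 203.3] [ 28  30 673] [ 0.4921 -0.2713  0.04  ] tool delta [-0.0004  0.0023  0.0975]
```

```bash
python3 -m creep '[{"delta_pos":[0,0.002,0.025],"rot":[0,0,0],"jaw":0},{"delta_pos":[0,0.002,0.055],"rot":[0,0,0],"jaw":0},{"delta_pos":[0,0.002,0.072],"rot":[0,0,0],"jaw":0},{"delta_pos":[0,0.002,0.076],"rot":[0,0,0],"jaw":0},{"delta_pos":[0,0.002,0.077],"rot":[0,0,0],"jaw":0},{"delta_pos":[0,0.002,0.078],"rot":[0,0,0],"jaw":0},{"delta_pos":[0,0.002,0.0785],"rot":[0,0,0],"jaw":0},{"delta_pos":[0,0.002,0.0785],"rot":[0,0,0],"jaw":0}]'
```

```text
clock: 9.4
tcp_pos: [0.4918, -0.2716, 0.0589]
ee_rot: [0.0, 0.994, 0.113, 0.0]
contact_force: [0.5, -0.5, -0.5]
gripper_width: 0.003
grip_force: 0.0
```

```bash
python3 -m creep '[{"delta_pos":[0,0,0.0004],"rot":[0,0,0],"jaw":0},{"delta_pos":[0,0,0.0008],"rot":[0,0,0],"jaw":0},{"delta_pos":[0,0,0.0008],"rot":[0,0,0],"jaw":0}]'
```

```text
clock: 9.78
tcp_pos: [0.4916, -0.2714, 0.0576]
ee_rot: [0.0, 0.994, 0.113, -0.0]
contact_force: [0.6, 0.3, 0.0]
gripper_width: 0.006
grip_force: 0.0
```

```bash
python3 -m creep '[{"delta_pos":[0,0,0.0004],"rot":[0,0,0],"jaw":0},{"delta_pos":[0,0,0.0006],"rot":[0,0,0],"jaw":0},{"delta_pos":[0,0,0.0006],"rot":[0,0,0],"jaw":0}]'
```

```text
clock: 10.15
tcp_pos: [0.4917, -0.2714, 0.0574]
ee_rot: [0.0, 0.994, 0.113, -0.0]
contact_force: [-1.2, -0.3, 5.3]
gripper_width: 0.003
grip_force: 2.7
```

```bash
python3 -m creep '[{"delta_pos":[0,0,0],"rot":[0,0,0],"jaw":0},{"delta_pos":[0,0,0],"rot":[0,0,0],"jaw":0},{"delta_pos":[0,0,0],"rot":[0,0,0],"jaw":0},{"delta_pos":[0,0,0],"rot":[0,0,0],"jaw":0},{"delta_pos":[0,0,0],"rot":[0,0,0],"jaw":0}]'
```

```text
clock: 10.78
tcp_pos: [0.4917, -0.2714, 0.0574]
ee_rot: [0.0, 0.994, 0.113, -0.0]
contact_force: [-1.2, 1.3, 5.0]
gripper_width: 0.004
grip_force: 2.7
```

```bash
python3 -m creep '[{"delta_pos":[0,0,-0.015],"rot":[0,0,0],"jaw":0},{"delta_pos":[0,0,-0.06],"rot":[0,0,0],"jaw":0},{"delta_pos":[0,0,-0.12],"rot":[0,0,0],"jaw":0},{"delta_pos":[0,0,-0.15],"rot":[0,0,0],"jaw":0},{"delta_pos":[0,0,-0.15],"rot":[0,0,0],"jaw":0},{"delta_pos":[0,0,-0.15],"rot":[0,0,0],"jaw":0}]'; python3 look.py w4
```

```text
clock: 11.52
tcp_pos: [0.491, -0.2712, 0.2065]
ee_rot: [-0.0, 0.994, 0.113, -0.0]
contact_force: [0.5, -1.0, -1.6]
gripper_width: 0.004
grip_force: 0.0
11.525 [ 0.491  -0.2712  0.2065] [-1.e-03  3.e-04 -1.e+00] [ 0.47052513 -0.9602903  -1.64044976]
blue [138.7 133.8] [ 24  25 458] [ 0.4992 -0.0755  0.04  ] tool delta [ 0.0521 -0.1888  0.1666]
yellow [181.   33.1] [ 27  30 605] [ 0.6027 -0.1105  0.04  ] tool delta [ 0.1451 -0.1314  0.1664]
red [321.1 182. ] [ 23  24 426] [ 0.4913 -0.2715  0.04  ] tool delta [0.0004 0.0004 0.1665]
```

The studs are where they were at the start, and the arm is clear.

```bash
python3 -c "
from rig import bot
print(bot.finish_job())"
```

```text
the job is handed in; nothing more can be done
None
```

I touched the aluminium mould's studs in order (blue, yellow, red) with closed fingers for about 0.6 s each at roughly 4–12 N, lifted clear with the mould still in place, never went near the dark mould, and handed the job in at about 11.5 s.

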